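# Swing out the hanger arm and hang the work lamp on it

### The job

The hanger arm on top of the bench stand is parked to the side: swing it all the way out over the throttle body, right up to its stop. Then hang the work lamp on the arm by its loop, between the post and the upturned tip, so that it hangs straight and still, and leave all other things on the bench where they are.

Things in the scene. Friction and masses are not known exactly. Their poses are not given: they have to be found in the camera images.
- stand: Fixed steel stand: base plate 110 x 140 x 12 mm (24 mm thick within 35 mm of the middle), square grey post 28 mm, and on top a hub 28 mm across that carries the hanger arm; hub top 265 mm above the bench (its pin 271 mm). Origin: centre of the underside; z up. The parked arm points along its +y, the fully swung-out arm along its -x.
- pivot (a point): Point on the stand's vertical hinge axis at the height of the hanger arm's bar axis (250 mm above the bench); axes as the stand's.
- hanger_arm (a joint): Hinge of the hanger arm, rad, about the vertical axis through pivot, anticlockwise from above: 0 = parked (bar along the stand's +y), 1.571 = fully out at its stop (bar along the stand's -x). Stiff hinge (about 0.2 N m): stays where it is left.
- bar_mid (a point): Point on the axis of the hanger arm's bar, 80 mm from the hinge axis; moves with the arm; x along the bar away from the post, z up. The bar is a level round steel rod, 10 mm diameter, straight from the hub to 125 mm from the hinge axis, then rising to an upturned tip that ends 138 mm from the axis and 15 mm above the bar's axis (underside 5 mm below it).
- lamp: Work lamp standing upright, 134 mm tall, about 220 g: black body 36 (x) x 50 (y) x 85 mm, white panel on its -x face; on top a closed steel loop, opening seen along x: 14 mm deep in x, 50 mm wide outside (flush with the body), 38 mm inside, roof-shaped top; opening from 85 to 126 mm height in the middle, to 117 mm at its sides. Origin: centre of the underside, z up.
- lamp_eye (a point): Point at the inside apex of the lamp's loop (126 mm above its underside), which rests on the bar when hung; axes as the lamp's.
- throttle: Throttle body, aluminium flange 100 x 100 mm with a round barrel 88 mm across and a black side motor, 78 mm tall, lying under where the arm swings out. Leave alone. Origin: centre of the underside.
- tin: Red tin, 64 mm across, 72 mm tall. Leave alone. Origin: centre of the underside.
- jar: Pale jar with a cap, 60 mm across, 85 mm tall. Leave alone. Origin: centre of the underside.
- pulley: Small aluminium pulley lying flat, 60 mm across, 30 mm tall. Leave alone. Origin: centre of the underside.
- wrench: Steel wrench lying flat, about 160 mm long, under 15 mm tall. Leave alone.
- screwdriver: Screwdriver with a red handle lying flat, about 200 mm long, under 35 mm tall. Leave alone.
- cleaner: Grey bottle, 60 mm across, 130 mm tall. Leave alone. Origin: centre of the underside.
Mind the look-alikes: they are no part of the job. Several things have the shape of the lamp; the one meant has the colours described above.

How it is judged:
On the way:
1. the hanger arm is fully out (within about 5 degrees of its stop) (value of joint hanger_arm above 1.48 rad), for 0.2 s.
At the end, for the whole second after the job is handed in: The arm is within 5 degrees of its outer stop; the bar passes through the loop, whose apex is within 12 mm sideways of the bar's axis, 0 to 13 mm above it and 25 to 122 mm from the hinge axis; the lamp is within 0.2 rad of upright and still (under 0.05 m/s, 0.6 rad/s) (value of joint hanger_arm above 1.48 rad and x of lamp_eye in the frame of bar_mid between -0.055 and 0.042 m and y of lamp_eye in the frame of bar_mid between -0.012 and 0.012 m and z of lamp_eye in the frame of bar_mid between 0 and 0.013 m and angle between lamp's own z axis and vertical below 0.2 rad and linear speed of lamp below 0.05 m/s and angular speed of lamp below 0.6 rad/s); the robot touches nothing.
It fails at once if the throttle body was moved more than 30 mm (distance of throttle from where it was at the start of the episode above 0.03 m).
It fails at once if another thing on the bench (tin, jar, pulley, wrench, screwdriver, bottle) was moved more than 30 mm (distance of any of tin, jar, pulley, wrench, screwdriver, cleaner from where it was at the start of the episode above 0.03 m).
It also fails if it takes over 67 s, if anything falls off the work surface, if the arm or the gripper's body presses on something with over 40 N, if the wrist force passes 120 N, or if a joint passes its speed limit or range.

### The arm

A 6-joint arm with a two-finger parallel gripper is mounted at the origin on the work surface. World frame = base frame: x ahead of the robot, y to its left, z up, the work surface at z = 0. Lengths are in m, angles in rad, forces in N, time in s.
With the tool pointing down it reaches from about 0.35 to 0.85 m from the base axis. Payload 8.1 kg.
Tool frame: the origin (TCP) lies on the centre line of the jaws, within the pads' length; the fingertips stand 22 mm ahead of it and the grasp point (between the pads) lies 3 mm ahead of it; z points along the fingers, y is the line along which they close (so a half turn about z gives the same grasp; the last joint's range is limited). The gripper opens to 93 mm and grips with 3 to 60 N. Pads are 15 mm wide; open, the fingers measure 128 mm over their backs; the gripper's body (75 mm by 188 mm) begins 65 mm behind the grasp point.
Start: joints at [-1.212, 0.13, 1.488, -0, 1.523, -0.085], TCP at [0.258, -0.542, 0.241] pointing down, gripper open.
Joint ranges: [-2.96, 2.96], [-0.89, 2.26], [0.02, 2.5], [-1.34, 4.48], [0, 2.73], [-2.66, 2.66]. Speed limits (rad/s): [2.39, 2.39, 2.79, 3.14, 3.14, 3.14].

### API

Orientations are given as a unit quaternion [w, x, y, z].
In Python, from workcell import manip gives the robot as it stands.
- The arm moves only by the shell command python3 -m handwheel 'ROWS' [FORCE]. ROWS is a JSON object of lists of equal length, an entry for each row: "xyz": the shift along the tool's x, y, z in mm, a list of three; "rot": the turn, a rotation vector about the tool's x, y, z in rad, a list of three; "claw": the opening, from -1 (shut) to 1 (fully open). In form: {"xyz": [[x, y, z], ...], "rot": [[ax, ay, az], ...], "claw": [claw, ...]}. A call has 1 to 10 rows; each row is the pose to reach, as a shift and turn from the pose commanded when the call began, along the tool's axes at that moment; what a row does not reach only later rows make up. A row lasts 1/10 s, in which the tool goes at most 50 mm and 8.59 degrees, less where a joint would pass 70% of its speed; a pose out of reach is approached as far as the arm can. A call with a gripper value outside its range is refused whole. The fingers move at their own pace and stop on an object; FORCE is the grip in N (left out, the last holds). Time passes only in rows, so rows that repeat a pose let the fingers close. It gives the time, the measured TCP pose, the force, the opening and the grip force at its end, in the units of the state.
- manip.observe(): the state, without advancing time (a new reading comes with each control period).
- manip.get_image(name): name is "side" or "top" or "wrist"; returns the picture (384x512x3 uint8, red, green, blue); there is no depth.
- manip.camera_params(name): a dict with "mtx" (3x3 intrinsics, pixels), "distortion" ([k1, k2, p1, p2, k3] as OpenCV has them; the pictures are not rectified), "R" (3x3) and "t" (3): a world point X has camera coordinates R X + t. Camera axes: x right, y down, z forward; pixel columns grow to the right and rows downward; lengths in m; the calibration is good to about 2 mm. A picture is of the moment at which its call begins: read the wrist's pose just before it. camera_params takes no time and is no camera call; for the wrist camera it gives the pose at the moment of the call.
- manip.job_done(): hands the job in; it is judged then, once.
The state is a dict: "time_s": time; "joint_pos": joint angles; "joint_velocities": joint speeds; "tau": joint torques, N m; "ee_pos": TCP position; "tool_rot": TCP orientation; "force": force on the tool from outside, world axes, zero at the start; "ft_torque": the same for the moment, N m; "width": opening from 0.0 (shut) to 1.0 (fully open); "grip_force": force on a finger pad.
Only numpy, scipy, OpenCV 4.12 (cv2) and the standard library are available. Lean on these libraries where they do the work, as an engineer would, in place of code of your own. Each camera call takes 0.05 s, during which the arm holds its last target. There are 200 camera calls.

## Working session

There is one attempt and no reset: what is moved stays moved. The work goes in short steps, Python scripts to look and compute and a shell command to move; the robot and the scene stay as the last step left them, time stands still between calls to the robot, and variables do not carry over. Pictures are saved under pics/ and viewed, at most 12 in all, crops included, and the job is handed in when it is done.

```bash
mkdir -p pics; ls; python3 - <<'E'
from workcell import manip
import cv2
s=manip.observe();print(s)
for n in("side","top"):
    im=manip.get_image(n);cv2.imwrite(f"pics/{n}0.png",im[:,:,::-1])
    print(n,manip.camera_params(n))
E
```

```text
pics
{'time_s': 0.0, 'joint_pos': array([-1.21240459e+00,  1.31161140e-01,  1.48930817e+00, -5.55585839e-06,
        1.52299143e+00, -8.53740247e-02]), 'joint_velocities': array([ 1.21465477e-04, -5.94012417e-04,  2.14323925e-05, -4.87866370e-04,
        7.12347750e-06,  5.08491457e-04]), 'tau': array([ 1.04030289e-03, -5.59834921e+01, -4.91759813e+01,  7.69338571e-02,
        3.54631653e-02, -1.56504716e-04]), 'ee_pos': array([ 0.25744777, -0.54135992,  0.23957157]), 'tool_rot': array([-9.24976616e-04,  9.75484364e-01,  2.20066768e-01, -1.29858391e-04]), 'force': array([-0.32003761, -0.73745916, -0.87655541]), 'ft_torque': array([-0.02622815,  0.06295289, -0.00922905]), 'grip_force': 0.0, 'width': 1.0000536264550033}
side {'mtx': array([[422.71506074,   0.        , 252.58573992],
       [  0.        , 422.71506074, 188.26423634],
       [  0.        ,   0.        ,   1.        ]]), 'distortion': array([-0.14509925,  0.        ,  0.        ,  0.        ,  0.        ]), 'R': array([[ 0.85316949, -0.52146295, -0.01334949],
       [-0.39018785, -0.62098634, -0.67980101],
       [ 0.34620119,  0.58519429, -0.73327511]]), 't': array([-0.46925659,  0.29308702,  1.35590893])}
top {'mtx': array([[368.75974931,   0.        , 254.94381113],
       [  0.        , 368.75974931, 196.08289986],
       [  0.        ,   0.        ,   1.        ]]), 'distortion': array([-0.10357874,  0.        ,  0.        ,  0.        ,  0.        ]), 'R': array([[-0.01119353, -0.9998816 , -0.0105593 ],
       [-0.98887515,  0.01263549, -0.14821025],
       [ 0.14832613,  0.00878284, -0.9888995 ]]), 't': array([-0.02646778,  0.54674001,  1.05824423])}
```

View pics/side0.png

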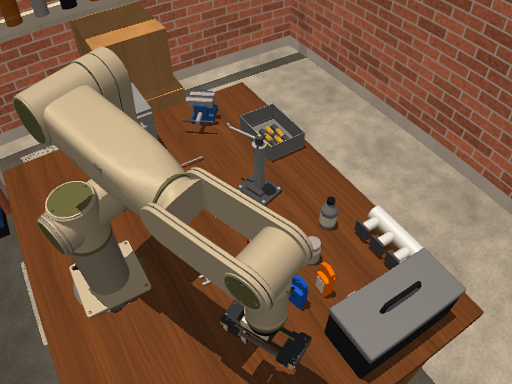

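View pics/top0.png

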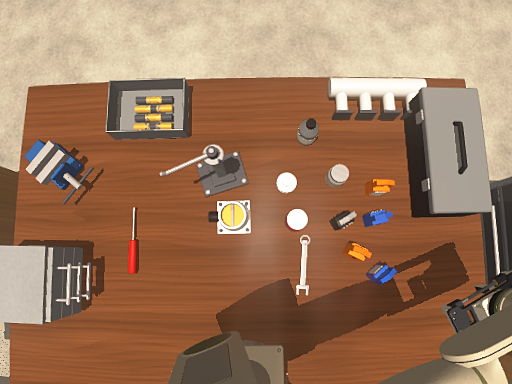

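The side view shows the stand at about (260,190). The top view has the parked arm from hub (212,153) to tip (163,175), the throttle at (233,216) and the black lamp at (343,220). Blue and orange look-alikes stand around the lamp.

```bash
cat > h.py <<'E'
from workcell import manip
import cv2, numpy as np
def ray(n,px,p=None):
    p=p or manip.camera_params(n)
    u=cv2.undistortPoints(np.array([[px]],float),p["mtx"],p["distortion"])[0,0]
    R,t=np.array(p["R"]),np.array(p["t"]); return -R.T@t, R.T@np.array([u[0],u[1],1.])
def onz(n,px,z,p=None):
    c,d=ray(n,px,p); return c+d*(z-c[2])/d[2]
def proj(n,X,p=None):
    p=p or manip.camera_params(n)
    return cv2.projectPoints(np.array(X,float).reshape(-1,1,3),cv2.Rodrigues(np.array(p["R"]))[0],np.array(p["t"]),p["mtx"],p["distortion"])[0][:,0]
E
python3 - <<'E'
from h import *
im=cv2.imread("pics/top0.png")
a=cv2.resize(im[130:200,155:255],None,fx=7,fy=7,interpolation=cv2.INTER_CUBIC)[:300]
a=cv2.resize(im[140:196,155:255],(800,448)); 
a=cv2.resize(im[140:200,155:255],(500,300),interpolation=cv2.INTER_CUBIC)
b=cv2.resize(im[200:240,320:400],(600,300),interpolation=cv2.INTER_CUBIC)
c=np.zeros((600,800,3),np.uint8);c[:300,:500]=a;c[300:,:600]=b
cv2.imwrite("pics/crop1.png",c)
print("hub",onz("top",(212,153),.268),"tip",onz("top",(163,175),.26),"lamp",onz("top",(343,220),.1))
print("throttle",onz("top",(233,216),.075),"blue",onz("top",(378,217),.1),"jar",onz("top",(338,174),.085), "disc",onz("top",(297,219),.072),onz("top",(287,182),.03))
E
```

```text
hub [0.61850417 0.06720664 0.268     ] tip [0.56795217 0.18714389 0.26      ] lamp [ 0.46659769 -0.27938863  0.1       ]
throttle [0.48431038 0.0302149  0.075     ] blue [ 0.47346209 -0.37954627  0.1       ] jar [ 0.60126159 -0.27445691  0.085     ] disc [ 0.47366361 -0.15318885  0.072     ] [ 0.5898261  -0.13041256  0.03      ]
```

View pics/crop1.png

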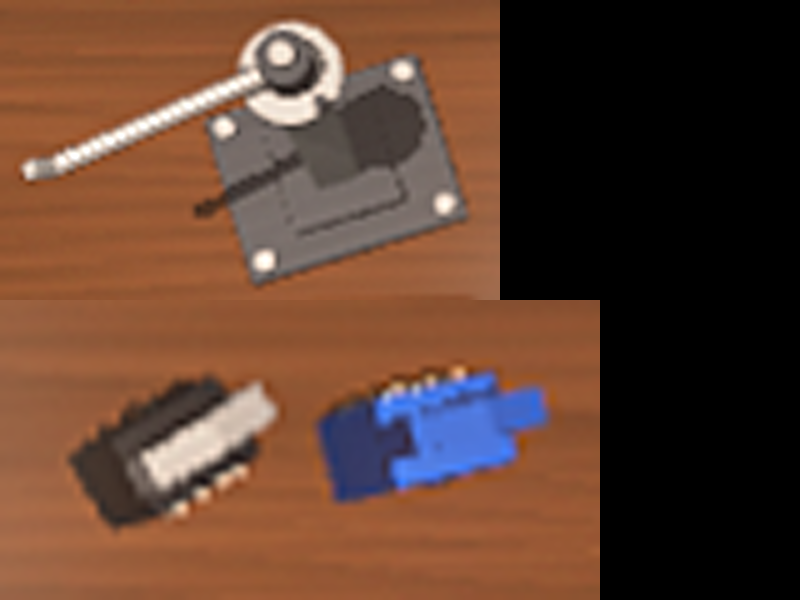

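The crop shows the arm's pin at (211,150) and its tip at (162,174). The lamp is upright with its loop running from about (339,223) to (356,213) and its panel face toward the robot. The blue look-alike is close on its right.

```bash
python3 - <<'E'
from h import *
T=lambda x,y:(155+x/5-.4,140+y/5-.4)
L=lambda x,y:(320+x/7.5-.43,200+(y-300)/7.5-.43)
pin=onz("top",T(282,52),.271); tip=onz("top",T(35,169),.263); bn=onz("top",T(70,157),.255)
print("pin",pin,"tip",tip,"r",np.hypot(*(tip-pin)[:2]),"ang",np.degrees(np.arctan2(*(tip-pin)[[1,0]])),np.degrees(np.arctan2(*(bn-pin)[[1,0]])))
cs=[onz("top",T(*c),.012) for c in((208,122),(416,57),(467,215),(255,283))]
print("base",np.array(cs),"mean",np.mean(cs,0), [np.linalg.norm(cs[i]-cs[i-1]) for i in range(4)],[np.degrees(np.arctan2(*(cs[i]-cs[i-1])[[1,0]])) for i in range(4)])
a,b=onz("top",L(72,460),0),onz("top",L(115,527),0)
print("lamp left edge",a,b,np.linalg.norm(a-b),np.degrees(np.arctan2(*(a-b)[[1,0]])))
a,b=onz("top",L(140,470),.085),onz("top",L(270,395),.122)
print("loop",a,b,np.linalg.norm((a-b)[:2]),(a+b)/2,np.degrees(np.arctan2(*(a-b)[[1,0]])))
print("blue left bottom",onz("top",L(318,430),0),onz("top",L(335,500),0))
s=manip.observe()
from scipy.spatial.transform import Rotation as Ro
q=s["tool_rot"];R=Ro.from_quat([q[1],q[2],q[3],q[0]]).as_matrix();print(R.round(3))
p=(pin+0)[:2]; d=(tip-pin)[:2];d/=np.hypot(*d)
th0=np.arctan2(d[1],d[0])
for k in (0,20,40,60,80,90):
    th=th0+np.radians(k);e=np.array([np.cos(th),np.sin(th)]);n=np.array([e[1],-e[0]])
    x=p+.1*e+n*(.035 if k==0 else .0225-.010*np.cos(np.radians(k)))
    print(k,x.round(4),"tool",(R.T@(np.array([*x,.255])-s["ee_pos"])*1000).round())
E
```

```text
pin [0.62516971 0.06930361 0.271     ] tip [0.57131802 0.18990161 0.263     ] r 0.13207529149475053 ang 114.06261421024992 113.73196670994679
base [[ 0.65405631  0.14908268  0.012     ]
 [ 0.69369664  0.01917603  0.012     ]
 [ 0.59288456 -0.01187118  0.012     ]
 [ 0.55224486  0.11863592  0.012     ]] mean [0.62322059 0.06875586 0.012     ] [np.float64(0.10626653572906777), np.float64(0.13582007525517542), np.float64(0.10548461534806697), np.float64(0.13668828378130343)] [np.float64(16.649319626306696), np.float64(-73.03070808132719), np.float64(-162.8826787488679), np.float64(107.29650509919644)]
lamp left edge [ 0.47256676 -0.25952077  0.        ] [ 0.44491779 -0.2761475   0.        ] 0.03226318908152726 31.020629332017148
loop [ 0.46166204 -0.26892942  0.085     ] [ 0.48567567 -0.3102198   0.122     ] 0.04776556301624331 [ 0.47366885 -0.28957461  0.1035    ] 120.18139248023736
blue left bottom [ 0.4833334  -0.36198713  0.        ] [ 0.45444323 -0.36761757  0.        ]
[[ 0.903  0.429 -0.001]
 [ 0.429 -0.903  0.002]
 [ 0.    -0.002 -1.   ]]
0 [0.6164 0.1749] tool [ 632. -493.  -14.]
20 [0.565  0.1503] tool [ 575. -493.  -14.]
40 [0.5417 0.1264] tool [ 543. -481.  -14.]
60 [0.5275 0.0971] tool [ 518. -461.  -14.]
80 [0.5231 0.0651] tool [ 500. -434.  -15.]
90 [0.5247 0.0491] tool [ 495. -419.  -15.]
```

```bash
python3 -m handwheel '{"xyz":[[0,0,-50],[0,0,-110],[50,-39,-110],[90,-70,-110],[130,-101,-110],[170,-132,-110],[210,-163,-110],[250,-194,-110],[290,-225,-110],[330,-256,-110]],"rot":[[0,0,0],[0,0,0],[0,0,0],[0,0,0],[0,0,0],[0,0,0],[0,0,0],[0,0,0],[0,0,0],[0,0,0]],"claw":[-1,-1,-1,-1,-1,-1,-1,-1,-1,-1]}' 20
python3 -m handwheel '{"xyz":[[40,-31,0],[80,-62,0],[120,-93,0],[160,-124,0],[200,-155,0],[240,-190,0],[280,-220,0],[305,-240,0],[305,-240,0],[305,-240,0]],"rot":[[0,0,0],[0,0,0],[0,0,0],[0,0,0],[0,0,0],[0,0,0],[0,0,0],[0,0,0],[0,0,0],[0,0,0]],"claw":[-1,-1,-1,-1,-1,-1,-1,-1,-1,-1]}'
```

```text
time_s: 1.1
ee_pos: [0.4378, -0.1833, 0.3504]
tool_rot: [-0.0, 0.976, 0.22, -0.0]
force: [0.9, 0.1, -0.1]
width: 0.188
grip_force: 0.0
time_s: 2.1
ee_pos: [0.6097, 0.1631, 0.3494]
tool_rot: [0.0, 0.975, 0.221, -0.001]
force: [-0.2, 0.3, -0.2]
width: 0.008
grip_force: 0.0
```

```bash
python3 -m handwheel '{"xyz":[[8,0,0],[8,0,-0],[8,0,45],[8,0,92],[8,0,92],[8,0,92]],"rot":[[0,0,0],[0,0,0],[0,0,0],[0,0,0],[0,0,0],[0,0,0]],"claw":[-1,-1,-1,-1,-1,-1]}'
python3 - <<'E'
from h import *
im=manip.get_image("top");s=manip.observe()
print(s["ee_pos"],s["force"])
c=cv2.resize(im[110:230,140:260,::-1],(600,600),interpolation=cv2.INTER_CUBIC);cv2.imwrite("pics/c2.png",c)
E
```

```text
time_s: 2.7
ee_pos: [0.6166, 0.1649, 0.2589]
tool_rot: [-0.0, 0.976, 0.22, -0.001]
force: [-0.1, -0.3, 1.3]
width: 0.003
grip_force: 0.0
[0.61796327 0.16531272 0.26140101] [-0.2329307  -0.71224971  0.64040394]
```

View pics/c2.png

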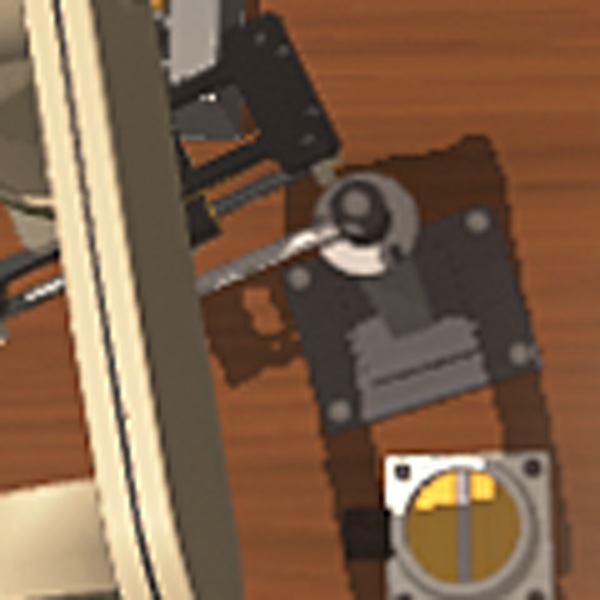

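The top view shows the closed fingers on the +x side of the bar, with the hub clear of the gripper. I push along the arc next.

```bash
python3 -m handwheel '{"xyz":[[-20,-6,6],[-40,-9,6],[-54,-9,6],[-70,-4,6],[-86,3,6],[-99,13,6],[-111,23,6],[-120,36,6],[-126,44,6],[-129,50,6]],"rot":[[0,0,0],[0,0,0],[0,0,0],[0,0,0],[0,0,0],[0,0,0],[0,0,0],[0,0,0],[0,0,0],[0,0,0]],"claw":[-1,-1,-1,-1,-1,-1,-1,-1,-1,-1]}'
python3 -m handwheel '{"xyz":[[0,3,0],[0,6,0],[0,6,0]],"rot":[[0,0,0],[0,0,0],[0,0,0]],"claw":[-1,-1,-1]}'
```

```text
time_s: 3.75
ee_pos: [0.522, 0.0641, 0.2527]
tool_rot: [-0.0, 0.976, 0.22, -0.0]
force: [1.2, 2.3, 0.7]
width: 0.01
grip_force: 1.1
time_s: 4.05
ee_pos: [0.5237, 0.061, 0.2521]
tool_rot: [-0.001, 0.975, 0.22, -0.001]
force: [-5.9, 6.2, 3.0]
width: 0.004
grip_force: 3.9
```

```bash
python3 -m handwheel '{"xyz":[[0,3,0],[0,6,0],[0,6,0]],"rot":[[0,0,0],[0,0,0],[0,0,0]],"claw":[-1,-1,-1]}'
python3 - <<'E'
from h import *
im=manip.get_image("top");s=manip.observe()
print(s["ee_pos"],s["force"])
c=cv2.resize(im[130:230,160:260,::-1],(600,600),interpolation=cv2.INTER_CUBIC);cv2.imwrite("pics/c3.png",c)
E
```

```text
time_s: 4.35
ee_pos: [0.524, 0.0602, 0.252]
tool_rot: [-0.006, 0.975, 0.222, -0.003]
force: [-19.3, 27.0, 9.6]
width: 0.003
grip_force: 15.8
[0.52399745 0.06017025 0.25197304] [-18.81778996  26.58222419  10.29787738]
```

View pics/c3.png

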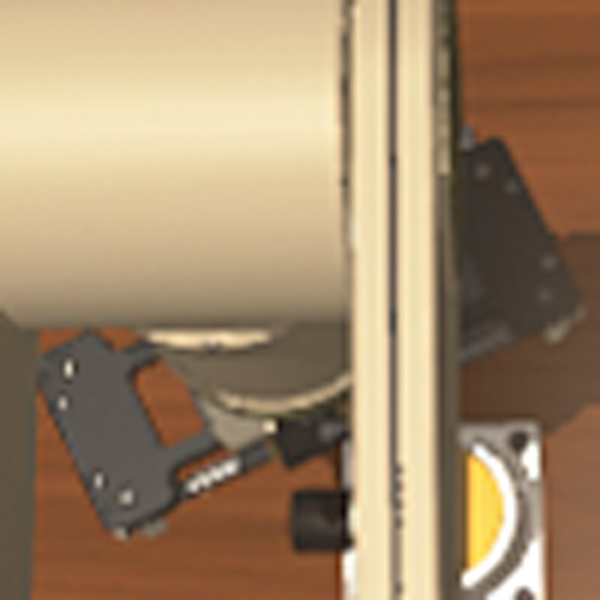

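The arm is pressed firmly on its stop: 33 N and no further motion. Back off, rise, and go over the lamp.

```bash
python3 -m handwheel '{"xyz":[[0,-25,0],[0,-30,-40],[0,-30,-80],[0,-30,-120],[-20,0,-120],[-45,40,-120],[-70,80,-120],[-95,120,-120],[-120,160,-120],[-145,200,-120]],"rot":[[0,0,0],[0,0,0],[0,0,0],[0,0,0],[0,0,0],[0,0,0],[0,0,0],[0,0,0],[0,0,0],[0,0,-0.05]],"claw":[-1,-1,-1,-1,-1,0,0.6,0.6,0.6,0.6]}'
python3 -m handwheel '{"xyz":[[-25,40,0],[-50,80,0],[-52,94,0],[-52,94,0],[-52,94,0]],"rot":[[0,0,-0.03],[0,0,-0.03],[0,0,-0.03],[0,0,-0.03],[0,0,-0.03]],"claw":[0.6,0.6,0.6,0.6,0.6]}'
python3 - <<'E'
from h import *
s=manip.observe();p=manip.camera_params("wrist");im=manip.get_image("wrist");t=manip.get_image("top")
cv2.imwrite("pics/t4.png",t[:,:,::-1]);cv2.imwrite("pics/w4.png",im[:,:,::-1])
import pickle;pickle.dump((p,s),open("w4.pkl","wb"))
print(s["ee_pos"],s["tool_rot"],s["width"])
c=np.zeros((600,800,3),np.uint8);c[:384,:512]=im[:,:,::-1];c[:400,512:]=cv2.resize(t[140:240,190:262,::-1],(288,400),interpolation=cv2.INTER_CUBIC);cv2.imwrite("pics/c4.png",c[:400])
print(proj("wrist",[[.472,-.2895,.126],[.472,-.2895,0]],p))
E
```

```text
time_s: 5.4
ee_pos: [0.4817, -0.1904, 0.3722]
tool_rot: [-0.0, 0.97, 0.245, -0.0]
force: [0.9, 0.6, 0.1]
width: 0.383
grip_force: 0.0
time_s: 5.9
ee_pos: [0.4809, -0.2956, 0.3719]
tool_rot: [-0.001, 0.966, 0.259, -0.0]
force: [0.3, -0.0, 0.2]
width: 0.787
grip_force: 0.0
[ 0.48092413 -0.29559643  0.37188571] [-7.06006762e-04  9.65938064e-01  2.58771934e-01 -4.94849617e-04] 0.7868414936361899
[[249.41092577 166.64225755]
 [251.09816751 151.43868657]]
```

View pics/c4.png

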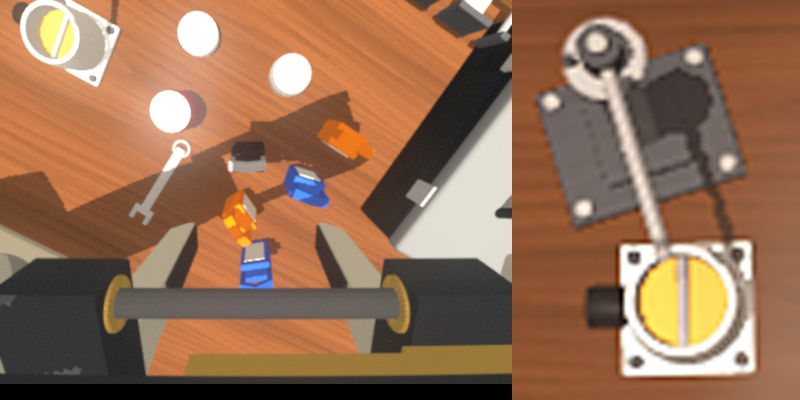

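The wrist view shows the black lamp at (248,157) with its light loop at about (249,167), as predicted. The top crop shows the arm swung out over the throttle, with its tip at about (229,204).

```bash
python3 - <<'E'
from h import *
import pickle
p,s=pickle.load(open("w4.pkl","rb"))
im=cv2.imread("pics/w4.png")
h=cv2.cvtColor(im,cv2.COLOR_BGR2HSV)
m=np.zeros(im.shape[:2],np.uint8);m[135:185,222:275]=((h[...,1]<70)&(h[...,2]>110))[135:185,222:275]*255
k=cv2.findContours(m,cv2.RETR_EXTERNAL,cv2.CHAIN_APPROX_NONE)[0]
for c in k:
    if cv2.contourArea(c)>8: print("light",cv2.boundingRect(c),cv2.minAreaRect(c))
m2=np.zeros_like(m);m2[135:185,222:275]=((h[...,2]<75)&(h[...,1]<130))[135:185,222:275]*255
for c in cv2.findContours(m2,cv2.RETR_EXTERNAL,cv2.CHAIN_APPROX_NONE)[0]:
    if cv2.contourArea(c)>8: print("dark",cv2.boundingRect(c),cv2.minAreaRect(c))
cv2.imwrite("pics/w5.png",cv2.resize(im[135:190,215:285],(763,600),interpolation=cv2.INTER_CUBIC))
P=lambda x,y:(190+(x-512)/4-.4,140+y/4-.4)
pin=onz("top",P(597,42),.271)
for q,z in(((614,80),.255),((638,165),.255),((660,245),.255),((667,258),.263)):
    w=onz("top",P(*q),z);d=(w-pin)[:2];print("bar",w,np.hypot(*d),np.degrees(np.arctan2(d[1],d[0])))
print("pin",pin)
E
```

```text
light (228, 156, 38, 16) ((246.5, 163.5), (15.0, 37.0), 90.0)
dark (234, 142, 30, 18) ((248.5, 150.5), (17.0, 29.0), 90.0)
bar [0.6053361  0.06114202 0.255     ] 0.021364292399137078 -156.49332002919016
bar [0.55241459 0.04628421 0.255     ] 0.07618854807815614 -162.1300045694538
bar [0.50356816 0.03296975 0.255     ] 0.1267852180132879 -163.17706619664912
bar [0.49465479 0.02812868 0.263     ] 0.13673363697223845 -162.3162441862849
pin [0.62492744 0.06966329 0.271     ]
```

View pics/w5.png

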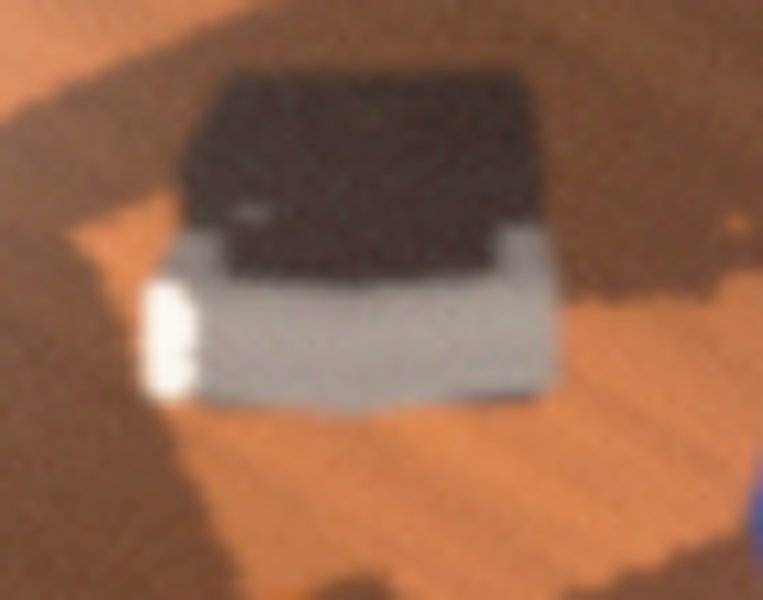

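```bash
python3 - <<'E'
from h import *
import pickle
from scipy.spatial.transform import Rotation as Ro
p,s=pickle.load(open("w4.pkl","rb"))
W=lambda x,y:(215+x/10.9-.45,135+y/10.9-.45)
q={k:onz("wrist",W(*v),.124,p) for k,v in dict(lf=(145,280),ln=(148,402),rf=(555,272),rn=(555,393)).items()}
print(q)
l,r=(q["lf"]+q["ln"])/2,(q["rf"]+q["rn"])/2
print("mid",(l+r)/2,"w",np.linalg.norm(l-r),"ang y",np.degrees(np.arctan2(*(l-r)[[1,0]])),"depth",np.linalg.norm(q["lf"]-q["ln"]))
Q=s["tool_rot"];R=Ro.from_quat([Q[1],Q[2],Q[3],Q[0]]).as_matrix();print("tool y ang",np.degrees(np.arctan2(R[1,1],R[0,1])))
for c in ((l+r)/2,np.array([.472,-.2895,.1])):
    print("delta to grasp TCP z .088", R.T@(np.array([c[0],c[1],.088])-s["ee_pos"])*1000)
E
```

```text
{'lf': array([ 0.46473493, -0.26015904,  0.124     ]), 'ln': array([ 0.45131791, -0.26784438,  0.124     ]), 'rf': array([ 0.4909306 , -0.30354785,  0.124     ]), 'rn': array([ 0.47774087, -0.3113151 ,  0.124     ])}
mid [ 0.47118108 -0.28571659  0.124     ] w 0.05077720744292636 ang y 121.20706181918565 depth 0.015462243164448471
tool y ang -60.00560497586792
delta to grasp TCP z .088 [ -3.33145125 -12.96745883 283.90911028]
delta to grasp TCP z .088 [ -4.51358952  -9.28135979 283.90383687]
```

The enlarged crop shows the loop strip spanning px (228,166) to (266,165), which gives 51 x 15 mm, as it should be. Descend and grip.

```bash
python3 -m handwheel '{"xyz":[[-4,-11,0],[-4,-11,50],[-4,-11,100],[-4,-11,150],[-4,-11,190],[-4,-11,225],[-4,-11,255],[-4,-11,275],[-4,-11,284],[-4,-11,284]],"rot":[[0,0,-0.02],[0,0,-0.02],[0,0,-0.02],[0,0,-0.02],[0,0,-0.02],[0,0,-0.02],[0,0,-0.02],[0,0,-0.02],[0,0,-0.02],[0,0,-0.02]],"claw":[0.6,0.6,0.6,0.6,0.6,0.6,0.6,0.6,0.6,0.6]}'
python3 -m handwheel '{"xyz":[[0,0,0],[0,0,0],[0,0,0],[0,0,0],[0,0,0],[0,0,0]],"rot":[[0,0,0],[0,0,0],[0,0,0],[0,0,0],[0,0,0],[0,0,0]],"claw":[0.6,-0.1,-0.1,-0.1,-0.1,-0.1]}' 25
```

```text
time_s: 7.0
ee_pos: [0.4715, -0.2869, 0.0877]
tool_rot: [-0.001, 0.963, 0.269, -0.001]
force: [0.3, -0.4, 0.2]
width: 0.801
grip_force: 0.0
time_s: 7.6
ee_pos: [0.4722, -0.2884, 0.0891]
tool_rot: [0.0, 0.963, 0.269, 0.0]
force: [-1.2, 1.8, 4.6]
width: 0.537
grip_force: 25.0
```

```bash
python3 -m handwheel '{"xyz":[[0,0,-30],[0,0,-70],[0,0,-110],[0,0,-150],[12,-28,-155],[27,-62,-155],[42,-96,-155],[57,-130,-155],[72,-164,-155],[87,-198,-155]],"rot":[[0,0,0],[0,0,0],[0,0,0],[0,0,0],[0,0,0.04],[0,0,0.08],[0,0,0.12],[0,0,0.16],[0,0,0.2],[0,0,0.245]],"claw":[-0.1,-0.1,-0.1,-0.1,-0.1,-0.1,-0.1,-0.1,-0.1,-0.1]}'
python3 - <<'E'
from h import *
s=manip.observe();print(s["ee_pos"],s["width"],s["grip_force"])
E
```

```text
time_s: 8.6
ee_pos: [0.4433, -0.0725, 0.2432]
tool_rot: [-0.0, 0.989, 0.148, -0.0]
force: [1.0, -0.3, -1.1]
width: 0.539
grip_force: 25.0
[ 0.4432914  -0.07254986  0.2431542 ] 0.5389695062299468 24.987574378028512
```

```bash
python3 -m handwheel '{"xyz":[[7,-40,0],[14,-75,0],[14,-82,0],[14,-82,0],[14,-82,0]],"rot":[[0,0,0],[0,0,0],[0,0,0],[0,0,0],[0,0,0]],"claw":[-0.1,-0.1,-0.1,-0.1,-0.1]}'
python3 - <<'E'
from h import *
s=manip.observe();p=manip.camera_params("wrist");im=manip.get_image("wrist");t=manip.get_image("side")
print(s["ee_pos"],s["tool_rot"],s["width"])
c=np.zeros((400,800,3),np.uint8);c[:384,:512]=im[:,:,::-1];c[:384,512:]=cv2.resize(t[128:248,180:270,::-1],(288,384),interpolation=cv2.INTER_CUBIC);cv2.imwrite("pics/c6.png",c)
e=np.array([-.956,-.292]);P=np.array([.6245,.069]);d=s["ee_pos"][:2]-P
print("r",d@e,"side",d@np.array([e[1],-e[0]]))
print("tip px",proj("wrist",[[*(P+.138*e),.26]],p))
E
```

```text
time_s: 9.1
ee_pos: [0.4332, 0.0079, 0.2434]
tool_rot: [0.0, 0.989, 0.149, -0.0]
force: [-0.5, 0.2, -2.4]
width: 0.537
grip_force: 25.0
[0.43323883 0.00786542 0.24341089] [ 2.82670901e-04  9.88859619e-01  1.48850720e-01 -1.91792906e-04] 0.5368730898184568
r 0.2006969811202293 side -0.0025963998830837044
tip px [[250.96698381 142.19064473]]
```

View pics/c6.png

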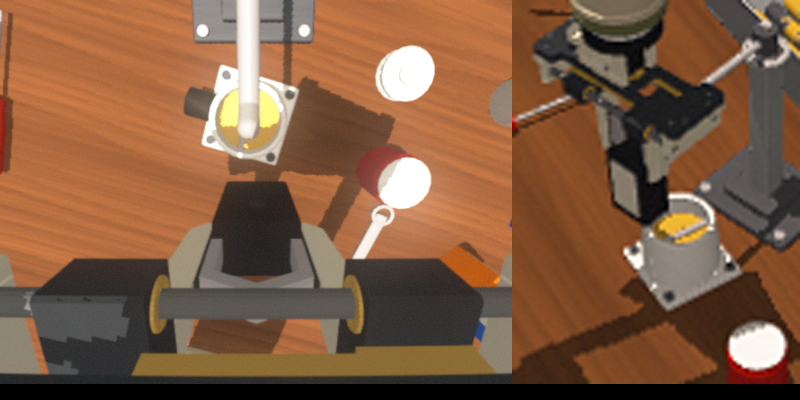

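The wrist view shows the arm tip at (248,128), in line with the held lamp's loop at about (258,300). The side crop shows the lamp upright in the jaws in front of the tip. Correct 3 mm sideways, lower 4 mm and insert.

```bash
python3 -m handwheel '{"xyz":[[0,-3,4],[15,-3,4],[30,-3,4],[45,-3,4],[58,-3,4],[68,-3,4],[76,-3,4],[84,-3,4],[84,-3,4]],"rot":[[0,0,0],[0,0,0],[0,0,0],[0,0,0],[0,0,0],[0,0,0],[0,0,0],[0,0,0],[0,0,0]],"claw":[-0.1,-0.1,-0.1,-0.1,-0.1,-0.1,-0.1,-0.1,-0.1]}'
python3 - <<'E'
from h import *
s=manip.observe();t=manip.get_image("side");w=manip.get_image("wrist")
print(s["ee_pos"],s["force"],s["width"])
c=np.zeros((400,800,3),np.uint8);c[:384,:512]=w[:,:,::-1];c[:384,512:]=cv2.resize(t[128:248,180:270,::-1],(288,384),interpolation=cv2.INTER_CUBIC);cv2.imwrite("pics/c7.png",c)
E
```

```text
time_s: 10.1
ee_pos: [0.5132, 0.0363, 0.2395]
tool_rot: [-0.0, 0.989, 0.149, -0.0]
force: [1.1, 0.4, -1.8]
width: 0.534
grip_force: 25.0
[0.51315496 0.03626623 0.23948412] [ 1.0566381   0.40229343 -1.76551889] 0.534252403266751
```

View pics/c7.png

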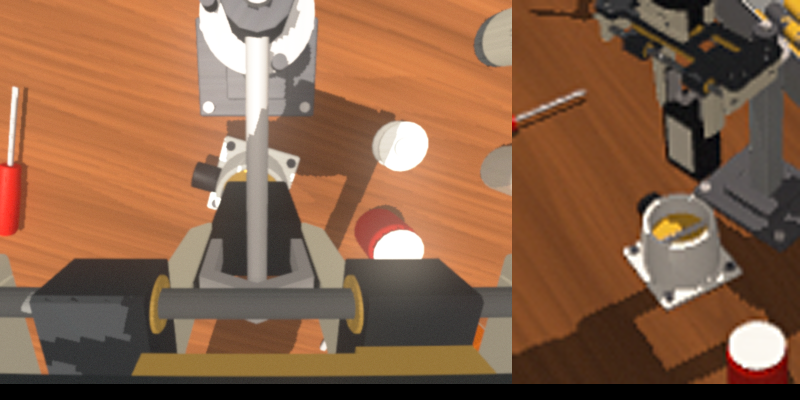

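The wrist view shows the bar centred at column 257, passing into the loop under its roof at (257,282). No contact force.

```bash
python3 -m handwheel '{"xyz":[[14,0,0],[26,0,0],[35,0,0],[35,0,0],[35,0,8],[35,0,14],[35,0,18],[35,0,18]],"rot":[[0,0,0],[0,0,0],[0,0,0],[0,0,0],[0,0,0],[0,0,0],[0,0,0],[0,0,0]],"claw":[-0.1,-0.1,-0.1,-0.1,-0.1,-0.1,-0.1,-0.1]}'
python3 -m handwheel '{"xyz":[[0,0,2],[0,0,3],[0,0,3]],"rot":[[0,0,0],[0,0,0],[0,0,0]],"claw":[-0.1,-0.1,-0.1]}'
```

```text
time_s: 11.0
ee_pos: [0.5452, 0.0464, 0.2204]
tool_rot: [-0.0, 0.989, 0.149, -0.001]
force: [0.4, 0.3, -1.9]
width: 0.537
grip_force: 25.0
time_s: 11.3
ee_pos: [0.5461, 0.0465, 0.2187]
tool_rot: [0.0, 0.989, 0.149, 0.0]
force: [-0.3, -0.0, -2.4]
width: 0.537
grip_force: 25.0
```

```bash
python3 -m handwheel '{"xyz":[[0,0,1],[0,0,2],[0,0,2]],"rot":[[0,0,0],[0,0,0],[0,0,0]],"claw":[-0.1,-0.1,-0.1]}'
python3 -m handwheel '{"xyz":[[0,0,1],[0,0,2],[0,0,2]],"rot":[[0,0,0],[0,0,0],[0,0,0]],"claw":[-0.1,-0.1,-0.1]}'
```

```text
time_s: 11.6
ee_pos: [0.5465, 0.0464, 0.2181]
tool_rot: [0.0, 0.989, 0.149, 0.001]
force: [-3.0, -1.3, 5.4]
width: 0.538
grip_force: 25.0
time_s: 11.9
ee_pos: [0.5468, 0.0464, 0.2178]
tool_rot: [0.0, 0.989, 0.149, 0.001]
force: [-8.5, -0.1, 15.4]
width: 0.539
grip_force: 25.0
```

Contact came at the predicted height. Ease off and release slowly.

```bash
python3 -m handwheel '{"xyz":[[0,0,-3],[0,0,-3],[0,0,-3],[0,0,-3],[0,0,-3],[0,0,-3],[0,0,-3],[0,0,-3],[0,0,-3],[0,0,-3]],"rot":[[0,0,0],[0,0,0],[0,0,0],[0,0,0],[0,0,0],[0,0,0],[0,0,0],[0,0,0],[0,0,0],[0,0,0]],"claw":[-0.1,-0.1,0.1,0.15,0.25,0.4,0.7,1,1,1]}' 5
python3 -m handwheel '{"xyz":[[0,0,0],[0,0,0],[0,0,-8],[0,0,-20],[0,0,-40],[0,0,-65],[0,0,-95],[0,0,-125],[0,0,-150],[0,0,-150]],"rot":[[0,0,0],[0,0,0],[0,0,0],[0,0,0],[0,0,0],[0,0,0],[0,0,0],[0,0,0],[0,0,0],[0,0,0]],"claw":[1,1,1,1,1,1,1,1,1,1]}'
python3 -m handwheel '{"xyz":[[-40,0,0],[-80,0,0],[-120,0,0],[-120,0,0],[-120,0,0],[-120,0,0],[-120,0,0],[-120,0,0],[-120,0,0],[-120,0,0]],"rot":[[0,0,0],[0,0,0],[0,0,0],[0,0,0],[0,0,0],[0,0,0],[0,0,0],[0,0,0],[0,0,0],[0,0,0]],"claw":[1,1,1,1,1,1,1,1,1,1]}'
python3 - <<'E'
from h import *
t=manip.get_image("side");w=manip.get_image("wrist")
c=np.zeros((400,800,3),np.uint8);c[:384,:512]=w[:,:,::-1];c[:384,512:]=cv2.resize(t[120:240,190:280,::-1],(288,384),interpolation=cv2.INTER_CUBIC);cv2.imwrite("pics/c8.png",c)
E
```

```text
time_s: 12.9
ee_pos: [0.5461, 0.0465, 0.2177]
tool_rot: [0.0, 0.989, 0.149, 0.0]
force: [0.3, 0.5, -0.0]
width: 0.982
grip_force: 0.0
time_s: 13.9
ee_pos: [0.5475, 0.0465, 0.3738]
tool_rot: [0.001, 0.989, 0.149, 0.004]
force: [-0.6, -0.5, 0.3]
width: 1.0
grip_force: 0.0
time_s: 14.9
ee_pos: [0.4316, 0.0113, 0.3674]
tool_rot: [-0.0, 0.989, 0.149, -0.0]
force: [-0.1, 0.8, -0.2]
width: 1.002
grip_force: 0.0
```

View pics/c8.png

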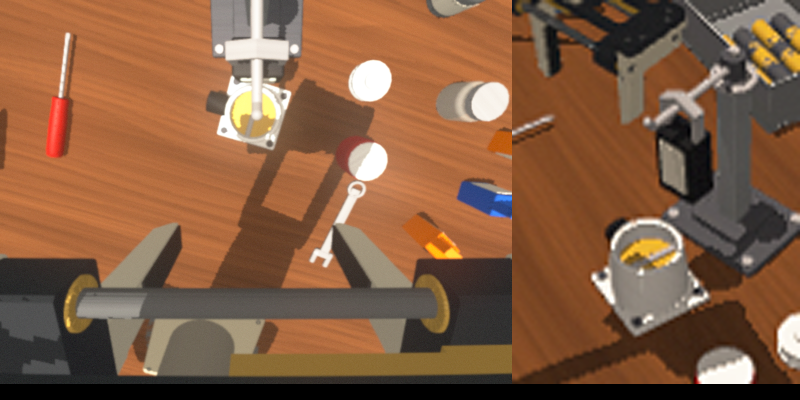

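The lamp hangs on the bar, with the loop at (257,50) in the wrist view, and is upright in the side crop. Let it settle and check stillness by differencing frames.

```bash
for i in 1 2 3; do python3 -m handwheel '{"xyz":[[0,0,0],[0,0,0],[0,0,0],[0,0,0],[0,0,0],[0,0,0],[0,0,0],[0,0,0],[0,0,0],[0,0,0]],"rot":[[0,0,0],[0,0,0],[0,0,0],[0,0,0],[0,0,0],[0,0,0],[0,0,0],[0,0,0],[0,0,0],[0,0,0]],"claw":[1,1,1,1,1,1,1,1,1,1]}' | head -1; done
python3 - <<'E'
from h import *
f=[cv2.GaussianBlur(manip.get_image("side"),(3,3),0)[140:185,225:265].astype(int) for _ in range(8)]
print([np.abs(a-f[0]).max() for a in f[1:]],[round(np.abs(a-f[0]).mean(),2) for a in f[1:]])
im=manip.get_image("top")[:,:,::-1]
P=lambda x,y:(x,y)
cv2.imwrite("pics/t9.png",cv2.resize(im[140:240,190:290],(600,600),interpolation=cv2.INTER_CUBIC))
E
```

```text
time_s: 16.0
time_s: 17.0
time_s: 18.0
[np.int64(3), np.int64(3), np.int64(3), np.int64(3), np.int64(3), np.int64(3), np.int64(3)] [np.float64(0.4), np.float64(0.39), np.float64(0.38), np.float64(0.4), np.float64(0.37), np.float64(0.37), np.float64(0.39)]
```

View pics/t9.png

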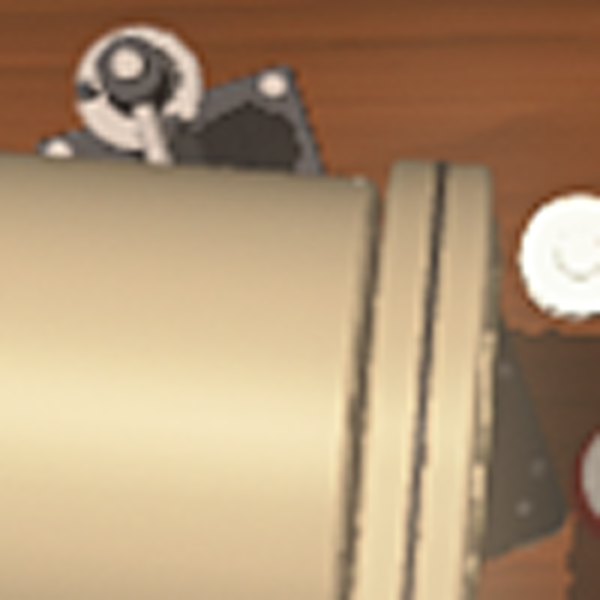

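The top view is covered by the robot. The wrist view already showed the bar in line with the 17° tool heading, so the arm is still at its stop. The frame differences are only noise, so the lamp is still. Handing in.

```bash
python3 -c "
from workcell import manip
print(manip.job_done())"
```

```text
the job is handed in; nothing more can be done
None
```

I swung the hanger arm out to its stop, hung the lamp on it by its loop, where it hangs upright and still, and handed the job in at about 18 s; no verdict came back.

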